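# Free the red bench winch and ease its drum back to the mark

### The job

A new cable is to be fitted to the red winch: flick its sprung pawl off the ratchet wheel, pushing its yellow peg until the pawl snaps over and stays off, then slowly ease the drum back, counter-clockwise seen from above, until the crank's red knob stands over the white line on the base plate, and let go. Leave the pawl off, and leave the blue winch as it is.

Things in the scene. Friction and masses are not known exactly. Their poses are not given: they have to be found in the camera images.
- red_winch: red winch, fixed to the table, drum upright. Red base plate 235 x 245 x 10 mm. Origin at table height on the drum's axis, z up; its yaw is how the winch stands. Ratchet wheel on top: radius 43 mm, height 46 to 56 mm. Crank arm over it at height 61 to 68 mm, to 98 mm from the axis. In this frame a red spring housing fills x -107 to -73, y -56 to -34 mm, up to 58 mm
- red_pivot (a point): the upright pivot pin of the red winch's pawl, beside the wheel, at x -42, y -45 mm in the winch frame; this point is at 51 mm height
- red_mark (a point): the white radial line on the red base plate, 12 mm wide, from 55 to 130 mm from the drum's axis, 60 degrees counter-clockwise from the winch frame's x; this point lies on it, 90 mm from the axis, 11 mm above the table: the knob's final place is right above it
- red_pawl (a joint): angle of the red winch's pawl about its upright pivot, rad, counter-clockwise seen from above: 0 = in the teeth, where it stops the drum from turning counter-clockwise; 0.6 = end stop, fully off. A spring snaps it over centre at 0.3: below that it returns to 0, above it goes to 0.6 by itself and stays. About 3 N at the peg moves it
- red_peg (a point): the yellow upright peg at the tail of the red winch's pawl, the thing to push: 14 mm diameter, from 46 to 96 mm above the table; this point lies on its axis at 80 mm height. It swings on a 60 mm radius counter-clockwise round the pivot: from engaged to off 36 mm, along the winch frame's +x (within 20 degrees)
- red_drum (a joint): angle of the red winch's drum, ratchet wheel and crank, rad, counter-clockwise seen from above. It starts between 0.02 and 0.24; with the pawl in, it is stopped at about 0.3. The knob's direction in the winch frame is this angle minus 45 degrees, so it stands over the white line at 1.833. Stiff, about 2 to 3 N at the knob: it stays where it is left
- red_knob (a point): the red upright knob of the red winch's crank: cylinder of 22 mm diameter, from 68 to 108 mm above the table, on a 90 mm radius round the drum's axis; this point lies on its axis at 88 mm height. It does not spin on the arm, but may slip round between fingers
- blue_knob (a point): the crank knob of the blue winch, the same in all but colour; to be left alone
- blue_peg (a point): the yellow pawl peg of the blue winch; to be left alone

How it is judged:
By the outcome, as a careful person would: the job done as asked, in the order asked, and still so for the second after the job is handed in, with the robot touching nothing.
It also fails if it takes over 48 s, if anything falls off the work surface, if the arm or the gripper's body presses on something with over 40 N, if the wrist force passes 120 N, or if a joint passes its speed limit or range.

### The arm

A 6-joint arm with a two-finger parallel gripper is mounted at the origin on the work surface. World frame = base frame: x ahead of the robot, y to its left, z up, the work surface at z = 0. Lengths are in mm, angles in rad, forces in N, time in s.
With the tool pointing down it reaches from about 275 to 750 mm from the base axis. Payload 10.2 kg.
Tool frame: the origin (TCP) lies at the very end of the fingers, on their centre line; the grasp point (between the pads) lies 19 mm behind it; z points along the fingers, x is the direction in which the jaws open and shut, and the axes are right-handed (so a half turn about z gives the same grasp; the last joint's range is limited). The gripper opens to 85 mm and grips with 20 to 120 N. Pads are 22 mm wide; open, the fingers measure 114 mm over their backs; the gripper's body (76 mm by 85 mm) begins 54 mm behind the grasp point. The pads swing forward as they close: fully open they stand 13 mm farther back than shut.
Start: joints at [-0.223, 0.313, 1.498, -0, 1.331, -0.223], TCP at [525.006, -0.013, 231.294] pointing down, gripper open.
Joint ranges: [-2.94, 2.94], [-0.97, 2.17], [0.19, 2.56], [-1.23, 4.37], [0.02, 3.11], [-2.88, 2.88]. Speed limits (rad/s): [2.39, 2.39, 3.01, 3.14, 3.14, 3.14].

### API

Orientations are given as a unit quaternion [w, x, y, z].
In Python, from rig import ctrl, cams gives the robot as it stands.
- The arm moves only by the tool play_rows, never from a script. Its argument "steps" is a list of rows, each a list of 2 entries, a list of its own where there are three numbers: the shift along the tool's x, y, z normalised to -1 to 1, where 1 is 0.75 m, then the turn, a rotation vector about the tool's x, y, z normalised to -1 to 1, where 1 is 45 degrees. A call has 1 to 20 rows; each row shifts and turns the commanded pose from where the row before left it, along the tool's axes as they then stand; what a row does not reach is not made up. A row lasts 1/10 s, in which the tool goes at most 50 mm and 8.59 degrees, less where a joint would pass 70% of its speed; a pose out of reach is approached as far as the arm can. A call with a number of a shift or a turn outside -1 to 1 is refused whole. A call with a gripper value outside its range is refused whole. "grip" is the closure, from 0 (fully open) to 1 (shut), set as the call begins (left out, the last holds). The fingers move at their own pace and stop on an object; "squeeze" is the grip in N (left out, the last holds). Time passes only in rows, so rows that do not move let the fingers close. It gives the time, the measured TCP pose, the force and the opening at its end, in the units of the state.
- ctrl.sense(): the state, without advancing time (a new reading comes with each control period).
- cams.capture(name): name is "scene" or "side" or "wrist"; returns the picture (384x512x3 uint8, red, green, blue); there is no depth.
- cams.camera_info(name): a dict with "fx", "fy", "cx", "cy" (pixels), "xyz" and "attitude" of the camera in the world. Camera axes: x right, y up, looking along -z (the intrinsics and any distortion apply to the point x, -y, -z); pixel columns grow to the right and rows downward; lengths in mm; the calibration is good to about 2 mm. A picture is of the moment at which its call begins: read the wrist's pose just before it. camera_info takes no time and is no camera call; for the wrist camera it gives the pose at the moment of the call.
- ctrl.finish_job(): hands the job in, once; it reports no verdict.
Trained networks look in the newest picture that a camera, given by its name, has taken for a name from the list of things; names that differ only in an ending like _2 or _b are one class to them, and where a whole thing is asked for, a point or a joint stands for the part that bears it (a point fixed in the world has none). Each returns a list of dicts, best first, with "p" (0 to 1); they miss things now and then, are a little off and sometimes report something else, mostly with a low value. They report only what shows in the picture. A call takes as long as a camera call.
- cams.search_frame(camera, thing): "rect" ([centre column, centre row, width, height] in pixels, round what is visible of it).
- cams.tip_of(camera, thing): "pixel" ([column, row] in pixels: a listed point, or the origin of a listed thing).
The state is a dict: "time_s": time; "joints": joint angles; "dq": joint speeds; "tau": joint torques, N m; "eef_pos": TCP position; "ee_rot": TCP orientation; "force": force on the tool from outside, world axes, zero at the start; "wrist_torque": the same for the moment, N m; "grip_width": opening from 0.0 (shut) to 1.0 (fully open).
Only numpy, scipy, OpenCV 4.12 (cv2) and the standard library are available. Lean on these libraries where they do the work, as an engineer would, in place of code of your own. Each camera call takes 0.05 s, during which the arm holds its last target.

## Working session

There is one attempt and no reset: what is moved stays moved. The work goes in short steps, Python scripts to look and compute and a tool call to move; the robot and the scene stay as the last step left them, time stands still between calls to the robot, and variables do not carry over. Pictures are saved under pics/ and viewed, and the job is handed in when it is done.

Besides the shell and the picture viewer there is one more tool, called after "Emit:" as name([rows], argument=value, ...), one row to a line, values as JSON. play_rows: Moves the arm, as the interface text tells. Its arguments: {"type":"object","properties":{"steps":{"type":"array"},"grip":{"type":"number"},"squeeze":{"type":"number"}},"required":["steps"]}

```bash
mkdir -p pics; ls; python3 - <<'E'
from rig import ctrl,cams
import cv2
print(ctrl.sense())
for n in ("scene","side","wrist"):
    im=cams.capture(n); cv2.imwrite(f"pics/{n}0.png",im[:,:,::-1]); print(n,cams.camera_info(n))
    for t in ("red_knob","red_peg","blue_knob","blue_peg","red_pivot","red_mark","red_winch"):
        print(t,[(round(d['p'],2),[round(float(x),1) for x in d['pixel']]) for d in cams.tip_of(n,t)][:3])
print(ctrl.sense()['time_s'])
E
```

```text
pics
{'time_s': 0.0, 'joints': array([-2.23424335e-01,  3.13463374e-01,  1.49844046e+00, -2.39784439e-05,
        1.33097219e+00, -2.23394267e-01]), 'dq': array([ 0.00038803,  0.00062323, -0.00023189,  0.00120773, -0.00096953,
       -0.00016783]), 'tau': array([-5.78409599e-04, -4.12261176e+01, -2.59742296e+01, -3.58453699e-04,
        4.11797926e-03, -1.23038126e-05]), 'eef_pos': array([5.24747740e+02, 2.62783003e-02, 2.30726955e+02]), 'ee_rot': array([-1.30813561e-04,  9.99999794e-01, -1.21787482e-05, -6.28315818e-04]), 'force': array([ 0.11171477,  0.71815812, -0.63289388]), 'wrist_torque': array([ 0.0049725 ,  0.02956721, -0.00639439]), 'grip_width': 0.9996725368711543}
scene {'fx': 346.5863956293938, 'fy': 346.5863956293938, 'cx': 260.28726657332527, 'cy': 190.83901701469682, 'xyz': array([970.14597882, 186.30033631, 811.50643788]), 'attitude': array([0.50568   , 0.15575378, 0.23978819, 0.81395953])}
red_knob [(0.97, [150.6, 184.5])]
red_peg [(0.47, [171.1, 145.1])]
blue_knob [(0.8, [309.2, 239.7])]
blue_peg [(0.62, [326.8, 195.1])]
red_pivot [(0.89, [185.7, 163.0])]
red_mark [
[... 293 characters left out ...]
])}
red_knob [(0.84, [242.6, 130.8])]
red_peg [(0.52, [284.5, 132.2])]
blue_knob [(0.89, [228.5, 225.6])]
blue_peg [(0.83, [290.6, 226.3])]
red_pivot [(0.87, [276.9, 151.6])]
red_mark []
red_winch [(0.72, [258.4, 171.5])]
wrist {'fx': 265.99344504572906, 'fy': 265.99344504572906, 'cx': 252.32876771195225, 'cy': 189.4337801249143, 'xyz': array([525.98192383,  81.06093645, 373.158187  ]), 'attitude': array([ 9.87012655e-01, -1.60642070e-01, -1.09995584e-04, -3.62217649e-04])}
red_knob []
red_peg []
blue_knob [(0.91, [349.7, 25.6])]
blue_peg [(0.79, [196.8, 45.5])]
red_pivot []
red_mark [(0.89, [319.8, 245.2]), (0.59, [281.2, 281.1]), (0.5, [348.9, 27.1])]
red_winch [(0.85, [283.2, 284.6])]
1.2
```

View pictures.

View pics/scene0.png

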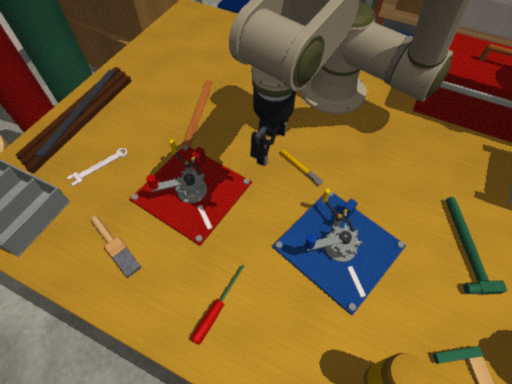

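View pics/side0.png

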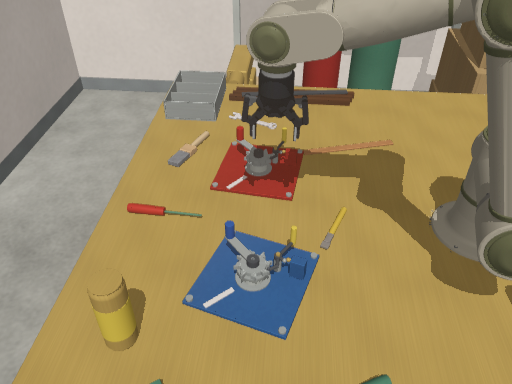

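View pics/wrist0.png

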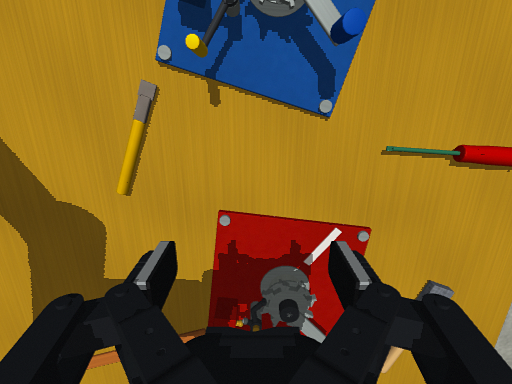

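```bash
cat > h.py <<'E'
import numpy as np
from scipy.spatial.transform import Rotation as R
def rot(q): return R.from_quat([q[1],q[2],q[3],q[0]]).as_matrix()
def ray(ci,px):
    d=np.array([(px[0]-ci['cx'])/ci['fx'],-(px[1]-ci['cy'])/ci['fy'],-1.])
    d=rot(ci['attitude'])@d; return np.array(ci['xyz']),d/np.linalg.norm(d)
def tri(rs):
    A=sum(np.eye(3)-np.outer(d,d) for o,d in rs); b=sum((np.eye(3)-np.outer(d,d))@o for o,d in rs)
    p=np.linalg.solve(A,b); return p,[np.linalg.norm((np.eye(3)-np.outer(d,d))@(p-o)) for o,d in rs]
def atz(r,z):
    o,d=r; return o+d*(z-o[2])/d[2]
def proj(ci,p):
    v=rot(ci['attitude']).T@(np.array(p)-ci['xyz']); return np.array([ci['cx']+ci['fx']*v[0]/-v[2],ci['cy']-ci['fy']*v[1]/-v[2]])
E
python3 - <<'E'
from rig import cams
from h import *
S=cams.camera_info('scene');D=cams.camera_info('side')
np.set_printoptions(precision=1,suppress=True)
for n,a,b,z in [("rknob",(150.6,184.5),(242.6,130.8),88),("rpeg",(171.1,145.1),(284.5,132.2),80),("bknob",(309.2,239.7),(228.5,225.6),88),("bpeg",(326.8,195.1),(290.6,226.3),80),("rpivot",(185.7,163),(276.9,151.6),51),("winch",(193,194.7),(258.4,171.5),0)]:
    print(n,*tri([ray(S,a),ray(D,b)]),atz(ray(S,a),z),atz(ray(D,b),z))
print(atz(ray(S,(205.9,217.8)),11))
E
```

```text
rknob [ 639.2 -276.9   88.6] [np.float64(8.718841512625612), np.float64(8.718841512625552)] [ 647.2 -270.3   88. ] [ 634.3 -290.1   88. ]
rpeg [ 509.  -304.6   79.9] [np.float64(1.6610697402470247), np.float64(1.6610697402470707)] [ 510.8 -303.1   80. ] [ 508. -307.   80.]
bknob [617.6 144.8 100.3] [np.float64(0.35319483504430743), np.float64(0.35319483504425203)] [611.1 143.9  88. ] [620.  131.9  88. ]
bpeg [481.3 136.8  98.3] [np.float64(4.126582973954479), np.float64(4.126582973954603)] [473.3 137.7  80. ] [477.9 112.7  80. ]
rpivot [ 526.5 -252.4   45.3] [np.float64(1.1733528706135825), np.float64(1.173352870613449)] [ 528.6 -250.1   51. ] [ 526.9 -242.1   51. ]
winch [ 580.8 -202.9    0.1] [np.float64(3.041137678015342), np.float64(3.0411376780153967)] [ 583.7 -200.8    0. ] [ 578.9 -206.8    0. ]
[ 635.  -126.9   11. ]
```

The scene and side views show the red winch around (193,187) and (258,160). The blue one is around (340,242) and (253,268). I'm moving the wrist camera over the red winch to measure it properly.

Emit:
play_rows([
  [[0.0075,0.0467,-0.0117],[0,0,0]],
  [[0.0075,0.0467,-0.0117],[0,0,0]],
  [[0.0075,0.0467,-0.0117],[0,0,0]],
  [[0.0075,0.0467,-0.0117],[0,0,0]],
  [[0.0075,0.0467,-0.0117],[0,0,0]],
  [[0.0075,0.0467,-0.0117],[0,0,0]],
  [[0.0075,0.0467,-0.0117],[0,0,0]],
  [[0.0075,0.0467,-0.0117],[0,0,0]],
  [[0,0,0],[0,0,0]],
  [[0,0,0],[0,0,0]],
], grip=0)

```text
time_s: 2.2
eef_pos: [569.9, -280.5, 301.0]
ee_rot: [-0.0, 1.0, -0.0, -0.0]
force: [-0.6, 0.2, 0.1]
grip_width: 0.995
```

```bash
python3 - <<'E'
from rig import ctrl,cams
from h import *
import cv2,pickle
I={}
for n in ("wrist","scene","side"):
    I[n]=cams.camera_info(n); im=cams.capture(n); cv2.imwrite(f"pics/{n}1.png",im[:,:,::-1])
pickle.dump(I,open('i1.pkl','wb'))
for n in ("wrist",):
    ci=I[n];print(n,ci['xyz'])
    for t,z in (("red_knob",88),("red_peg",80),("red_pivot",51),("red_mark",11),("red_winch",0)):
        for d in cams.tip_of(n,t)[:2]: print(t,round(d['p'],2),d['pixel'],atz(ray(ci,d['pixel']),z).round(1))
print(ctrl.sense()['time_s'],ctrl.sense()['eef_pos'])
E
```

```text
wrist [ 571.02922647 -199.52413377  442.87991998]
red_knob 0.73 [303.9, 157.1] [ 640.6 -272.    88. ]
red_peg 0.84 [206.6, 178.6] [ 505.9 -304.3   80. ]
red_pivot 0.56 [222.4, 135.0] [ 527.4 -246.8   51. ]
red_mark 0.85 [290.1, 52.6] [ 626.2 -133.    11. ]
red_winch 0.81 [255.5, 109.0] [ 576.  -212.1    0. ]
2.6 [ 570.0559692  -279.68155927  301.62853918]
```

View pics/wrist1.png

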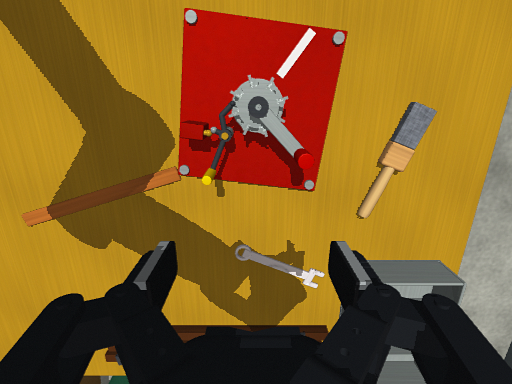

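```bash
python3 - <<'E'
from h import *
import pickle,cv2
I=pickle.load(open('i1.pkl','rb'));W=I['wrist']
im=cv2.imread('pics/wrist1.png')
c=im[0:210,160:370]; cv2.imwrite('pics/w1c.png',cv2.resize(c,None,fx=3.5,fy=2.85*1,interpolation=cv2.INTER_CUBIC)[:600])
hsv=cv2.cvtColor(im,cv2.COLOR_BGR2HSV)
m=((hsv[...,1]<40)&(hsv[...,2]>200)).astype(np.uint8); m[90:]=0
n,l,s,ce=cv2.connectedComponentsWithStats(m)
print(s,ce)
k=1+np.argmax(s[1:,4]); ys,xs=np.nonzero(l==k); r=cv2.minAreaRect(np.c_[xs,ys].astype(np.float32)); print(r)
bp=cv2.boxPoints(r)
e=[]
for p in bp: print(p,atz(ray(W,p),10).round(1))
print('center',atz(ray(W,ce[k]),10).round(1))
yel=((hsv[...,0]>24)&(hsv[...,0]<34)&(hsv[...,1]>150)).astype(np.uint8); yel[:165]=0;yel[190:]=0;yel[:,:195]=0;yel[:,220:]=0
ys,xs=np.nonzero(yel); print('yel',len(xs),xs.min(),xs.max(),ys.min(),ys.max(),xs.mean(),ys.mean())
for n,p,z in [('drumcap',(258,107),68),('pegtop',(206.5,181),96),('knobtop',(306,159),108)]: print(n,atz(ray(W,p),z).round(1))
E
```

```text
[[     0      0    512    384 196151]
 [   189     10      1      1      1]
 [   277     28     39     50    439]
 [   251     82      2      6      7]
 [   268     83      4      4      7]
 [   255     85      2      1      2]
 [   270     89      1      1      1]] [[255.40948045 191.82091348]
 [189.          10.        ]
 [295.90205011  52.65831435]
 [251.42857143  84.14285714]
 [269.71428571  84.71428571]
 [255.5         85.        ]
 [270.          89.        ]]
((295.84381103515625, 52.83164596557617), (7.926641941070557, 55.66664505004883), 35.83765411376953)
[276.3347   73.07505] [ 607.  -160.4   10. ]
[308.92697   27.947262] [ 651.9 -101.2   10. ]
[315.35294  32.58824] [ 661.5 -107.1   10. ]
[282.76065   77.716034] [ 616.8 -166.8   10. ]
center [ 634.9 -132.9   10. ]
yel 94 202 214 168 184 207.03191489361703 177.39361702127658
drumcap [ 578.6 -207.6   68. ]
pegtop [ 508.5 -303.1   96. ]
knobtop [ 639.5 -270.3  108. ]
```

View pics/w1c.png

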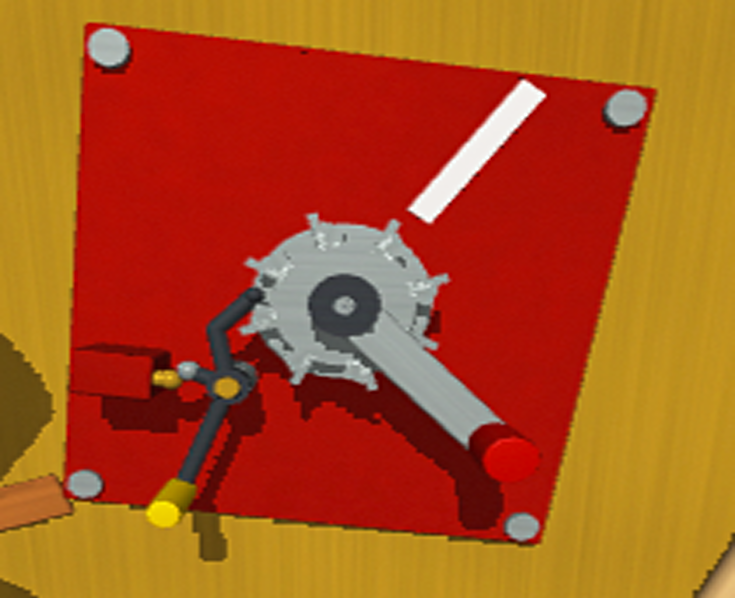

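```bash
python3 - <<'E'
import cv2
a=cv2.imread('pics/scene1.png')[100:260,110:270];b=cv2.imread('pics/side1.png')[100:220,200:320]
cv2.imwrite('pics/s1c.png',cv2.resize(a,None,fx=3.75,fy=3.75,interpolation=cv2.INTER_CUBIC))
cv2.imwrite('pics/d1c.png',cv2.resize(b,None,fx=5,fy=5,interpolation=cv2.INTER_CUBIC))
E
```

```text
(no output)
```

View pics/s1c.png

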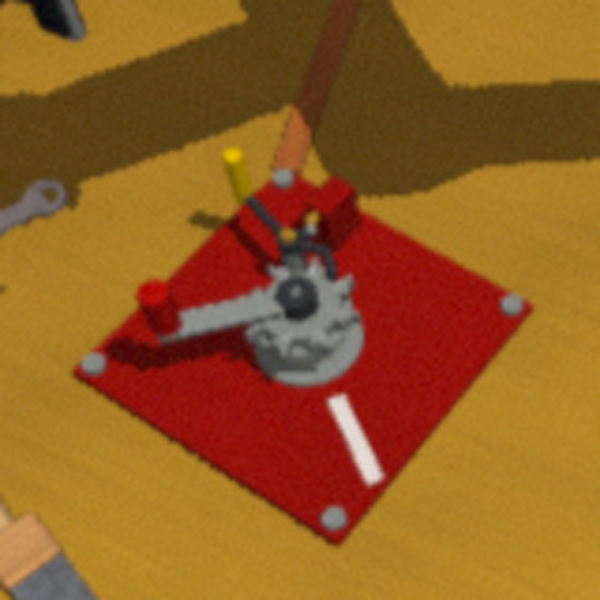

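View pics/d1c.png

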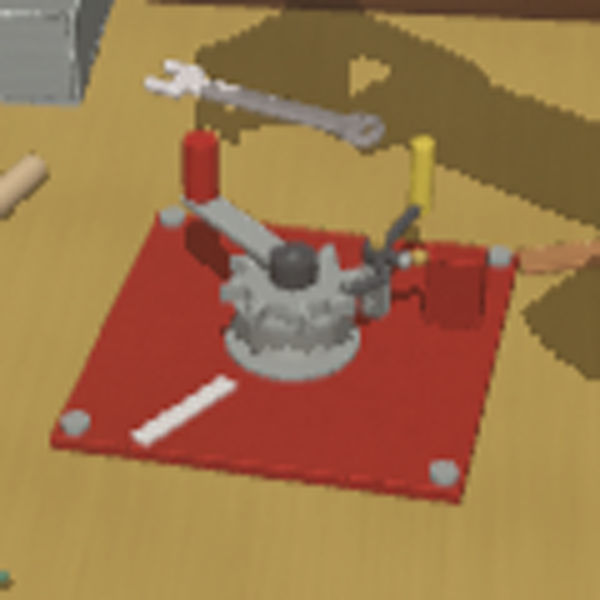

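```bash
python3 - <<'E'
from h import *
import pickle
from scipy.optimize import least_squares
np.set_printoptions(precision=1,suppress=True)
I=pickle.load(open('i1.pkl','rb'))
ob={'peg':{'scene':(172.1,141.6),'side':(284.6,128.4),'wrist':(206.6,180.4)},
'knob':{'scene':(151.3,178.1),'side':(240.2,128.2),'wrist':(306,161)},
'l0':{'scene':(200.1,206.1),'side':(246.2,176.2),'wrist':(279.6,75.4)},
'l1':{'scene':(209.7,228.8),'side':(228,188),'wrist':(312.1,30.3)}}
for k,o in ob.items(): print(k,*tri([ray(I[n],p) for n,p in o.items()]))
def model(q):
    x,y,yaw,dr,pw=q
    c=lambda r,a,z:np.array([r*np.cos(a),r*np.sin(a),z])
    a0=np.deg2rad(-90)-0.3+pw
    M={'peg':np.array([-42,-45,96])+c(60,a0,0),'knob':c(90,dr-np.pi/4,108),'l0':c(55,np.pi/3,10),'l1':c(130,np.pi/3,10)}
    Rz=R.from_euler('z',yaw).as_matrix()
    return {k:Rz@v+[x,y,0] for k,v in M.items()}
def f(q):
    M=model(q); e=[]
    for k,o in ob.items():
        for n,p in o.items(): e+=list((proj(I[n],M[k])-p)/I[n]['fx']*600)
    return e
s=least_squares(f,[580,-205,-.09,.1,0],loss='soft_l1',f_scale=3)
print(s.x[:2],s.x[2:].round(3)); print(np.reshape(f(s.x),(-1,6)))
M=model(s.x)
for k in M:print(k,M[k])
E
```

```text
peg [ 508.4 -300.5   95.7] [np.float64(2.7063208781997794), np.float64(1.167783616219596), np.float64(1.7848102498556813)]
knob [ 639.1 -271.2  107. ] [np.float64(2.5732235600739735), np.float64(0.7456403503407314), np.float64(2.0111305965736794)]
l0 [ 611.2 -162.    11.6] [np.float64(2.782753925810305), np.float64(1.4765365938347628), np.float64(1.7973114032978414)]
l1 [ 656.8 -103.6   10.3] [np.float64(1.932317841867777), np.float64(1.5300300811877507), np.float64(0.6371311676742781)]
[ 577.8 -206.9] [-0.1  0.1  0.1]
[[-2.3 -1.4 -0.1  0.1 -0.2 -0.5]
 [-2.8 -1.3 -0.2 -0.4 -0.1 -0.9]
 [-2.2 -0.6 -0.2  0.9 -0.9 -0.5]
 [-0.8 -1.  -0.4  0.7  0.7 -0.6]]
peg [ 508.5 -301.9   96. ]
knob [ 639.5 -272.4  108. ]
l0 [ 611.3 -163.3   10. ]
l1 [ 657.  -103.8   10. ]
```

Peg top fits at (508.5, -302, 96), knob top at (639.5, -272, 108), and the winch at (578, -207) with yaw about -7.5°. The heights match the text. Next I close the gripper, move beside the peg on its -x side, and descend.

Emit:
play_rows([
  [[-0.035,0.0078,0],[0,0,0]],
  [[-0.035,0.0078,0],[0,0,0]],
  [[-0.035,0.0078,0],[0,0,0]],
  [[-0.035,0.0078,0],[0,0,0]],
  [[0,0,0.03],[0,0,0]],
  [[0,0,0.03],[0,0,0]],
  [[0,0,0.03],[0,0,0]],
  [[0,0,0.03],[0,0,0]],
  [[0,0,0.03],[0,0,0]],
  [[0,0,0],[0,0,0]],
], grip=1, squeeze=40)

```text
time_s: 3.6
eef_pos: [464.1, -302.5, 186.5]
ee_rot: [-0.002, 1.0, 0.0, -0.002]
force: [-0.4, 0.5, 0.7]
grip_width: -0.004
```

Emit:
play_rows([
  [[0,0.0004,0.0307],[0,0,0]],
  [[0,0.0004,0.0307],[0,0,0]],
  [[0,0.0004,0.0307],[0,0,0]],
  [[0,0.0004,0.0307],[0,0,0]],
  [[0,0.0004,0.0307],[0,0,0]],
  [[0,0,0],[0,0,0]],
  [[0,0,0],[0,0,0]],
])

```text
time_s: 4.3
eef_pos: [465.6, -305.6, 75.3]
ee_rot: [0.001, 1.0, 0.0, 0.001]
force: [-1.1, -0.4, 0.5]
grip_width: -0.001
```

```bash
python3 - <<'E'
from rig import cams,ctrl
import cv2
a=cams.capture('scene')[100:260,110:270,::-1];b=cams.capture('side')[80:220,200:340,::-1]
o=cv2.hconcat([cv2.resize(x,(400,400),interpolation=cv2.INTER_CUBIC) for x in (a,b)]);cv2.imwrite('pics/p2.png',o)
print(ctrl.sense()['eef_pos'],ctrl.sense()['force'])
E
```

```text
[ 465.7436956  -305.75809698   75.72602709] [ 0.18930896  0.295362   -0.23007046]
```

View pics/p2.png

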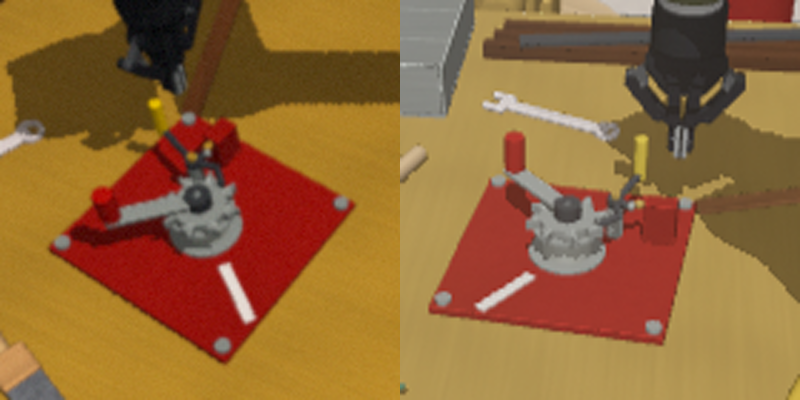

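The picture shows closed fingertips just on the -x side of the peg, clear of everything else. Now I push along +x.

Emit:
play_rows([
  [[0.013,0,0],[0,0,0]],
  [[0.013,0,0],[0,0,0]],
  [[0.006,0,0],[0,0,0]],
  [[0.006,0,0],[0,0,0]],
  [[0.006,0,0],[0,0,0]],
  [[0.006,0,0],[0,0,0]],
  [[0.006,0,0],[0,0,0]],
  [[0.006,0,0],[0,0,0]],
  [[0,0,0],[0,0,0]],
  [[0,0,0],[0,0,0]],
])

```text
time_s: 5.4
eef_pos: [511.8, -304.8, 73.8]
ee_rot: [-0.0, 1.0, 0.0, 0.0]
force: [-0.8, -0.1, -0.4]
grip_width: 0.002
```

```bash
cat > look.py <<'E'
from rig import cams,ctrl
import cv2,sys
a=cams.capture('scene')[100:260,110:270,::-1];b=cams.capture('side')[80:220,200:340,::-1]
o=cv2.hconcat([cv2.resize(x,(400,400),interpolation=cv2.INTER_CUBIC) for x in (a,b)]);cv2.imwrite(sys.argv[1],o)
print(ctrl.sense()['eef_pos'],ctrl.sense()['force'],ctrl.sense()['time_s'])
E
python3 look.py pics/p3.png
```

```text
[ 511.54141985 -304.93189843   73.84800344] [-0.96086659 -0.85495326  0.30528834] 5.5
```

View pics/p3.png

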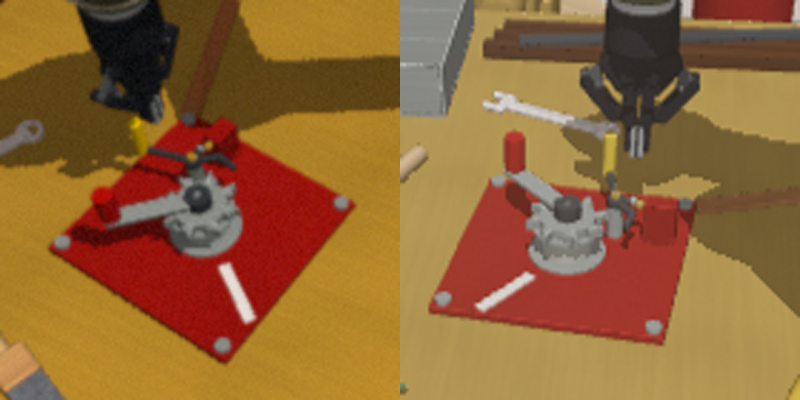

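The peg has jumped about 34 mm ahead of the fingers, and the pawl tail has swung over and stays there. I back off, rise and turn the tool so the jaws will lie across the crank.

Emit:
play_rows([
  [[-0.03,0,0],[0,0,0]],
  [[-0.03,0,0],[0,0,0]],
  [[0,0,-0.05],[0,0,0]],
  [[0,0,-0.05],[0,0,0]],
  [[0,0,-0.05],[0,0,0]],
  [[0,0,-0.05],[0,0,0.19]],
  [[0,0,0],[0,0,0.19]],
  [[0,0,0],[0,0,0.19]],
  [[0,0,0],[0,0,0.19]],
  [[0,0,0],[0,0,0.19]],
  [[0,0,0],[0,0,0.19]],
  [[0,0,0],[0,0,0.19]],
  [[0,0,0],[0,0,0.19]],
  [[0,0,0],[0,0,0.19]],
  [[0,0,0],[0,0,0.19]],
  [[0,0,0],[0,0,0.19]],
  [[0,0,0],[0,0,0.19]],
  [[0,0,0],[0,0,0.19]],
  [[0,0,0],[0,0,0.19]],
  [[0,0,0],[0,0,0.19]],
])

```text
time_s: 7.5
eef_pos: [466.4, -305.0, 223.9]
ee_rot: [0.0, -0.434, 0.901, 0.0]
force: [1.0, 0.7, 0.2]
grip_width: -0.003
```

Emit:
play_rows([
  [[0,0,0],[0,0,0.19]],
  [[0,0,0],[0,0,0]],
  [[0,0,0],[0,0,0]],
], grip=0)

```text
time_s: 7.8
eef_pos: [466.4, -305.1, 223.9]
ee_rot: [0.0, -0.37, 0.929, 0.0]
force: [0.3, 0.7, 1.0]
grip_width: 0.507
```

```bash
python3 look.py pics/p4.png; python3 - <<'E'
from rig import ctrl,cams
from h import *
import cv2
s=ctrl.sense();M=rot(s['ee_rot']);print(M.round(3),s['joints'].round(2),s['grip_width'])
d=M.T@(np.array([639.5,-272.4,74])-s['eef_pos']); print(d,d/750)
ci=cams.camera_info('wrist'); cv2.imwrite('pics/w4.png',cams.capture('wrist')[:,:,::-1])
print([proj(ci,p).round(0) for p in ([639.5,-272.4,108],[544,-304,96])])
E
```

```text
[ 466.48214141 -305.0858821   223.88141658] [ 0.18108674  0.3014421  -1.07918287] 7.9
[[-0.727 -0.687  0.   ]
 [-0.687  0.727  0.   ]
 [-0.    -0.    -1.   ]] [-0.79  0.39  1.41  0.    1.34  1.6 ] 0.677898862388688
[-148.21910149  -95.04018993  149.88811017] [-0.19762547 -0.12672025  0.19985081]
[array([89., 86.]), array([196., 132.])]
```

View pics/p4.png

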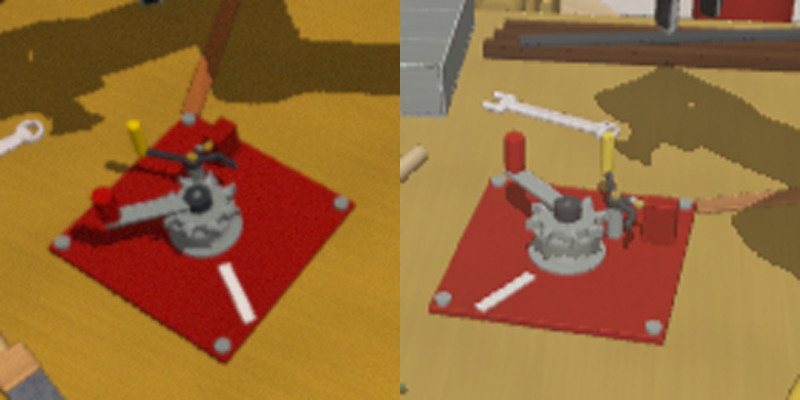

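View pics/w4.png

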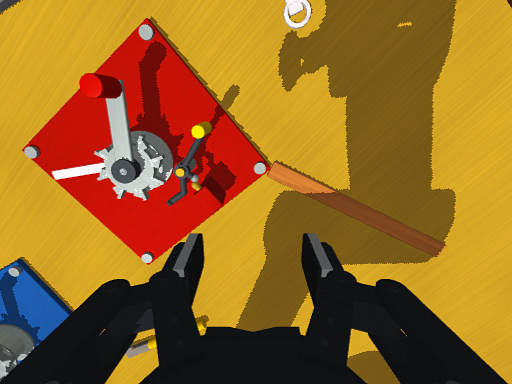

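The pictures show the pawl off at its stop: in the wrist view the peg is at (198,131), predicted (196,132). The knob is at (91,85), predicted (89,86). Now I move over the knob.

Emit:
play_rows([
  [[-0.0329,-0.0211,0],[0,0,0]],
  [[-0.0329,-0.0211,0],[0,0,0]],
  [[-0.0329,-0.0211,0],[0,0,0]],
  [[-0.0329,-0.0211,0],[0,0,0]],
  [[-0.033,-0.0211,0],[0,0,0]],
  [[-0.033,-0.0212,0],[0,0,0]],
  [[0,0,0],[0,0,0]],
  [[0,0,0],[0,0,0]],
])

```text
time_s: 8.75
eef_pos: [639.6, -272.8, 223.2]
ee_rot: [-0.0, -0.369, 0.929, 0.0]
force: [0.3, -0.7, -1.0]
grip_width: 0.999
```

```bash
python3 - <<'E'
from rig import ctrl,cams
from h import *
import cv2
s=ctrl.sense();M=rot(s['ee_rot']);print(s['joints'].round(2),s['grip_width'])
d=M.T@(np.array([639.5,-272.4,74])-s['eef_pos']); print(d,d/750)
ci=cams.camera_info('wrist'); cv2.imwrite('pics/w5.png',cams.capture('wrist')[:,:,::-1])
print([proj(ci,p).round(0) for p in ([639.5,-272.4,108],[544,-304,96])])
E
```

```text
[-0.57  0.72  0.88 -0.    1.54  1.81] 0.9993224902089268
[ -0.25907773   0.20124557 149.22380786] [-0.00034544  0.00026833  0.19896508]
[array([253., 187.]), array([335., 220.])]
```

View pics/w5.png

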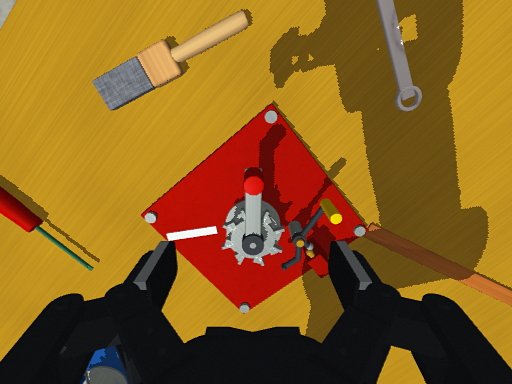

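Knob seen at (253,185), prediction (253,187), centred between the fingers. I descend and close.

Emit:
play_rows([
  [[0,0,0.033],[0,0,0]],
  [[0,0,0.033],[0,0,0]],
  [[0,0,0.033],[0,0,0]],
  [[0,0,0.033],[0,0,0]],
  [[0,0,0.033],[0,0,0]],
  [[0,0,0.033],[0,0,0]],
  [[0,0,0],[0,0,0]],
  [[0,0,0],[0,0,0]],
])

```text
time_s: 9.6
eef_pos: [639.4, -273.5, 76.6]
ee_rot: [0.0, -0.368, 0.93, -0.0]
force: [0.5, -0.4, 1.0]
grip_width: 1.002
```

Emit:
play_rows([
  [[0,0,0],[0,0,0]],
  [[0,0,0],[0,0,0]],
  [[0,0,0],[0,0,0]],
  [[0,0,0],[0,0,0]],
  [[0,0,0],[0,0,0]],
  [[0,0,0],[0,0,0]],
  [[0,0,0],[0,0,0]],
  [[0,0,0],[0,0,0]],
  [[0,0,0],[0,0,0]],
], grip=1, squeeze=25)

```text
time_s: 10.5
eef_pos: [639.7, -273.1, 75.8]
ee_rot: [0.0, -0.368, 0.93, -0.0]
force: [-1.8, 0.3, 6.2]
grip_width: 0.247
```

```bash
python3 look.py pics/p6.png; python3 - <<'E'
from rig import ctrl
s=ctrl.sense();print(s['grip_width'],s['ee_rot'],s['joints'])
E
```

```text
[ 639.69170529 -273.04525738   75.79616655] [-2.38851412  0.70717666  5.01239925] 10.6
0.24873129036680305 [ 1.31816871e-04 -3.68128307e-01  9.29774957e-01 -2.49266482e-04] [-5.71398920e-01  8.26915651e-01  1.07856805e+00 -8.09482484e-05
  1.23555021e+00  1.81623000e+00]
```

View pics/p6.png

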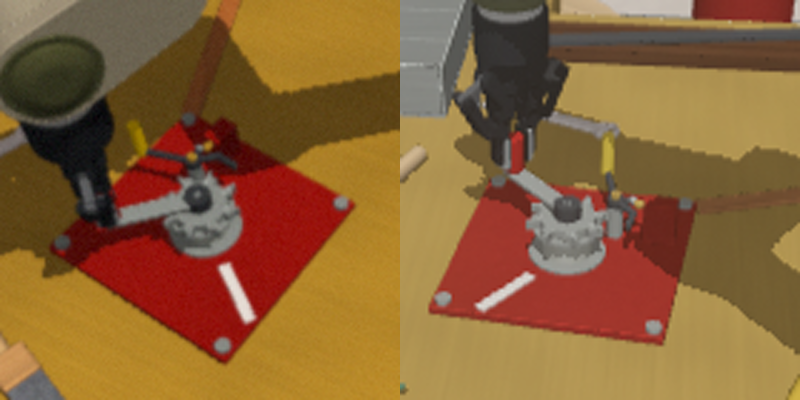

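The knob is held: the 0.248 opening is about 21 mm. Now I ease the drum round, 1.25° per row.

Emit:
play_rows([
  [[-0.00262,3e-05,0],[0,0,-0.0278]],
  [[-0.00262,3e-05,0],[0,0,-0.0278]],
  [[-0.00262,3e-05,0],[0,0,-0.0278]],
  [[-0.00262,3e-05,0],[0,0,-0.0278]],
  [[-0.00262,3e-05,0],[0,0,-0.0278]],
  [[-0.00262,3e-05,0],[0,0,-0.0278]],
  [[-0.00262,3e-05,0],[0,0,-0.0278]],
  [[-0.00262,3e-05,0],[0,0,-0.0278]],
  [[-0.00262,3e-05,0],[0,0,-0.0278]],
  [[-0.00262,3e-05,0],[0,0,-0.0278]],
  [[-0.00262,3e-05,0],[0,0,-0.0278]],
  [[-0.00262,3e-05,0],[0,0,-0.0278]],
  [[-0.00262,3e-05,0],[0,0,-0.0278]],
  [[-0.00262,3e-05,0],[0,0,-0.0278]],
  [[-0.00262,3e-05,0],[0,0,-0.0278]],
  [[-0.00262,3e-05,0],[0,0,-0.0278]],
  [[-0.00262,3e-05,0],[0,0,-0.0278]],
  [[-0.00262,3e-05,0],[0,0,-0.0278]],
  [[-0.00262,3e-05,0],[0,0,-0.0278]],
  [[-0.00262,3e-05,0],[0,0,-0.0278]],
])

```text
time_s: 12.6
eef_pos: [661.6, -240.9, 75.8]
ee_rot: [0.0, -0.561, 0.828, -0.0]
force: [-2.2, 0.1, 5.5]
grip_width: 0.253
```

```bash
cat > st.py <<'E'
from rig import ctrl
from h import *
s=ctrl.sense();d=s['eef_pos'][:2]-np.array([577.8,-206.9]);M=rot(s['ee_rot'])
print('r',np.hypot(*d),'ang',np.degrees(np.arctan2(d[1],d[0])),'z',s['eef_pos'][2],'yaw',np.degrees(np.arctan2(M[1,0],M[0,0])),'F',s['force'],s['grip_width'],s['time_s'],s['joints'].round(2))
E
python3 st.py; python3 look.py pics/p7.png
```

```text
r 90.44344042277505 ang -22.047626720666873 z 75.79695663103621 yaw -111.75048266483431 F [-2.21013616  0.12445301  5.45136245] 0.2526440400059383 12.6 [-0.52  0.85  1.04 -0.    1.25  1.44]
[ 661.72460423 -240.57487622   75.79310508] [-2.12992426  0.27230465  4.56897054] 12.7
```

View pics/p7.png

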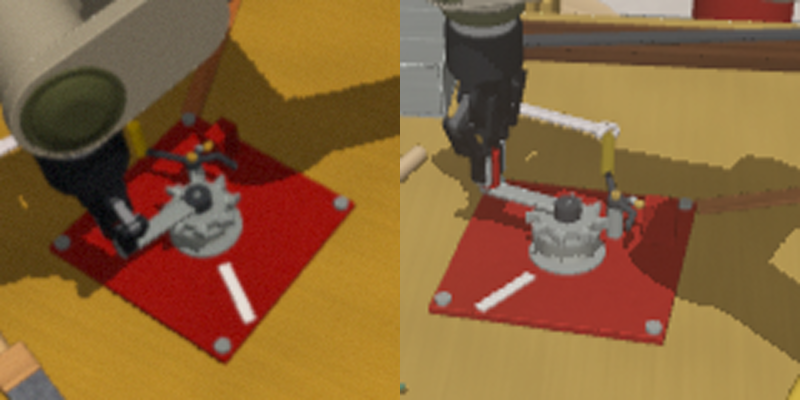

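The crank follows, with low forces and radius 90.4. I carry on.

Emit:
play_rows([
  [[-0.00262,3e-05,0],[0,0,-0.0278]],
  [[-0.00262,3e-05,0],[0,0,-0.0278]],
  [[-0.00262,3e-05,0],[0,0,-0.0278]],
  [[-0.00262,3e-05,0],[0,0,-0.0278]],
  [[-0.00262,3e-05,0],[0,0,-0.0278]],
  [[-0.00262,3e-05,0],[0,0,-0.0278]],
  [[-0.00262,3e-05,0],[0,0,-0.0278]],
  [[-0.00262,3e-05,0],[0,0,-0.0278]],
  [[-0.00262,3e-05,0],[0,0,-0.0278]],
  [[-0.00262,3e-05,0],[0,0,-0.0278]],
  [[-0.00262,3e-05,0],[0,0,-0.0278]],
  [[-0.00262,3e-05,0],[0,0,-0.0278]],
  [[-0.00262,3e-05,0],[0,0,-0.0278]],
  [[-0.00262,3e-05,0],[0,0,-0.0278]],
  [[-0.00262,3e-05,0],[0,0,-0.0278]],
  [[-0.00262,3e-05,0],[0,0,-0.0278]],
  [[-0.00262,3e-05,0],[0,0,-0.0278]],
  [[-0.00262,3e-05,0],[0,0,-0.0278]],
  [[-0.00262,3e-05,0],[0,0,-0.0278]],
  [[-0.00262,3e-05,0],[0,0,-0.0278]],
])

```text
time_s: 14.7
eef_pos: [668.0, -202.3, 75.8]
ee_rot: [-0.0, 0.727, -0.687, 0.0]
force: [-0.5, -0.7, 4.8]
grip_width: 0.248
```

Emit:
play_rows([
  [[-0.00262,3e-05,0],[0,0,-0.0278]],
  [[-0.00262,3e-05,0],[0,0,-0.0278]],
  [[-0.00262,3e-05,0],[0,0,-0.0278]],
  [[-0.00262,3e-05,0],[0,0,-0.0278]],
  [[-0.00262,3e-05,0],[0,0,-0.0278]],
  [[-0.00262,3e-05,0],[0,0,-0.0278]],
  [[-0.00262,3e-05,0],[0,0,-0.0278]],
  [[-0.00262,3e-05,0],[0,0,-0.0278]],
  [[-0.00262,3e-05,0],[0,0,-0.0278]],
  [[-0.00262,3e-05,0],[0,0,-0.0278]],
  [[-0.00262,3e-05,0],[0,0,-0.0278]],
  [[-0.00262,3e-05,0],[0,0,-0.0278]],
  [[-0.00262,3e-05,0],[0,0,-0.0278]],
  [[-0.00262,3e-05,0],[0,0,-0.0278]],
  [[-0.00262,3e-05,0],[0,0,-0.0278]],
  [[-0.00262,3e-05,0],[0,0,-0.0278]],
  [[-0.00262,3e-05,0],[0,0,-0.0278]],
  [[-0.00262,3e-05,0],[0,0,-0.0278]],
  [[-0.00262,3e-05,0],[0,0,-0.0278]],
  [[-0.00262,3e-05,0],[0,0,-0.0278]],
])

```text
time_s: 16.7
eef_pos: [657.6, -164.5, 75.8]
ee_rot: [-0.0, 0.859, -0.513, 0.001]
force: [1.4, 0.2, 4.5]
grip_width: 0.247
```

```bash
python3 st.py; python3 look.py pics/p8.png
```

```text
r 90.40861042320475 ang 27.998031728325916 z 75.7695277209734 yaw -61.695316314849705 F [1.39469853 0.18893099 4.51361436] 0.24682259450262828 16.7 [-0.42  0.79  1.15  0.    1.2   0.66]
[ 657.52642576 -164.26163886   75.80558671] [0.01561747 2.21834287 6.12808878] 16.8
```

View pics/p8.png

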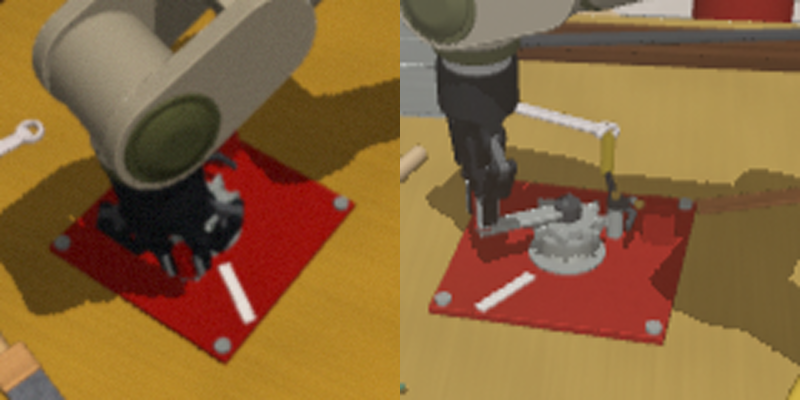

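Emit:
play_rows([
  [[-0.00262,3e-05,0],[0,0,-0.0278]],
  [[-0.00262,3e-05,0],[0,0,-0.0278]],
  [[-0.00262,3e-05,0],[0,0,-0.0278]],
  [[-0.00262,3e-05,0],[0,0,-0.0278]],
  [[-0.00262,3e-05,0],[0,0,-0.0278]],
  [[-0.00262,3e-05,0],[0,0,-0.0278]],
  [[-0.00262,3e-05,0],[0,0,-0.0278]],
  [[-0.00262,3e-05,0],[0,0,-0.0278]],
  [[-0.00262,3e-05,0],[0,0,-0.0278]],
  [[-0.00262,3e-05,0],[0,0,-0.0278]],
  [[-0.00262,3e-05,0],[0,0,-0.0278]],
  [[-0.00262,3e-05,0],[0,0,-0.0278]],
  [[-0.00262,3e-05,0],[0,0,-0.0278]],
  [[-0.00262,3e-05,0],[0,0,-0.0278]],
  [[-0.00262,3e-05,0],[0,0,-0.0278]],
  [[-0.00262,3e-05,0],[0,0,-0.0278]],
  [[-0.00262,3e-05,0],[0,0,-0.0278]],
  [[-0.00262,3e-05,0],[0,0,-0.0278]],
  [[-0.00262,3e-05,0],[0,0,-0.0278]],
  [[-0.00131,1e-05,0],[0,0,-0.0139]],
])

```text
time_s: 18.8
eef_pos: [632.9, -135.1, 75.8]
ee_rot: [-0.001, 0.948, -0.32, 0.001]
force: [2.0, 3.4, 4.8]
grip_width: 0.25
```

Emit:
play_rows([
  [[0,0,0],[0,0,0]],
  [[0,0,0],[0,0,0]],
  [[0,0,0],[0,0,0]],
])

```text
time_s: 19.1
eef_pos: [632.9, -135.1, 75.8]
ee_rot: [-0.001, 0.947, -0.32, 0.0]
force: [0.8, 3.9, 6.4]
grip_width: 0.247
```

```bash
python3 st.py; python3 look.py pics/p9.png
```

```text
r 90.52745618454931 ang 52.505772857370914 z 75.7970013399976 yaw -37.32831143616529 F [0.78563949 3.89362783 6.3549624 ] 0.24709611910551135 19.1 [-0.39  0.72  1.27  0.    1.15  0.26]
[ 632.88322764 -135.0761854    75.78118587] [1.34769479 4.18760855 6.23005422] 19.2
```

View pics/p9.png

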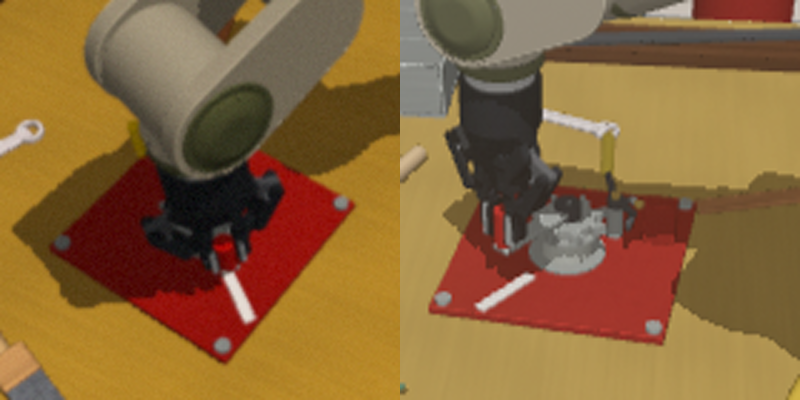

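The knob is over the line by the arm's reading (52.5°). I let go, rise straight up and check.

Emit:
play_rows([
  [[0,0,0],[0,0,0]],
  [[0,0,0],[0,0,0]],
  [[0,0,0],[0,0,0]],
  [[0,0,0],[0,0,0]],
  [[0,0,0],[0,0,0]],
  [[0,0,-0.02],[0,0,0]],
  [[0,0,-0.04],[0,0,0]],
  [[0,0,-0.06],[0,0,0]],
  [[0,0,-0.06],[0,0,0]],
  [[0,0,-0.06],[0,0,0]],
  [[0,0,-0.03],[0,0,0]],
  [[0,0,0],[0,0,0]],
  [[0,0,0],[0,0,0]],
], grip=0)

```text
time_s: 20.5
eef_pos: [632.3, -135.7, 278.1]
ee_rot: [0.0, 0.947, -0.32, 0.0]
force: [-0.2, -0.0, -0.8]
grip_width: 1.0
```

```bash
python3 look.py pics/p10.png; python3 - <<'E'
from rig import cams,ctrl
from h import *
import cv2,pickle
ci=cams.camera_info('wrist');im=cams.capture('wrist');cv2.imwrite('pics/w10.png',im[:,:,::-1]);pickle.dump(ci,open('i10.pkl','wb'))
c=np.array([577.8,-206.9])
def P(r,a,z):a=np.radians(a);return [c[0]+r*np.cos(a),c[1]+r*np.sin(a),z]
print('pred knobtop',proj(ci,P(90,52.5,108)),'line',proj(ci,P(55,52.5,10)),proj(ci,P(130,52.5,10)),'axis68',proj(ci,[*c,68]))
E
```

```text
[ 632.06566654 -135.6394033   276.60303503] [ 0.45504007 -0.08100956 -0.40686569] 20.6
pred knobtop [252.05579056 171.6934223 ] line [252.26629062 177.3216784 ] [252.36161531 129.36397211] axis68 [252.06350478 224.68986952]
```

View pics/w10.png

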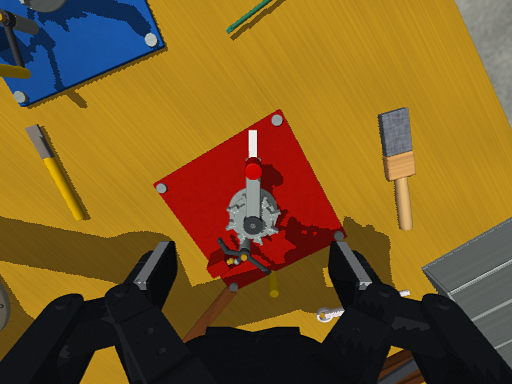

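View pics/p10.png

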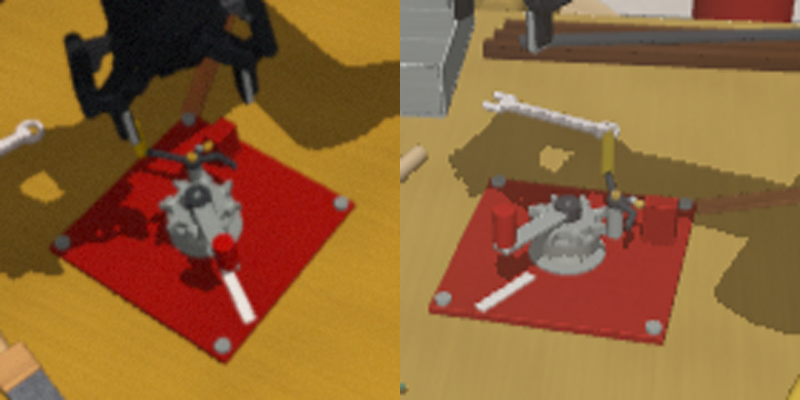

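```bash
python3 - <<'E'
from h import *
import cv2,pickle
ci=pickle.load(open('i10.pkl','rb'));im=cv2.imread('pics/w10.png');hsv=cv2.cvtColor(im,cv2.COLOR_BGR2HSV)
w=((hsv[...,1]<40)&(hsv[...,2]>200)); ys,xs=np.nonzero(w[125:162,235:270]); print('line',xs.mean()+235,ys.mean()+125)
b=im.astype(int); k=(b[...,2]>215)&(b[...,1]<60); ys,xs=np.nonzero(k[160:185,235:270]); print('knob',len(xs),xs.mean()+235,ys.mean()+160)
kn=atz(ray(ci,(xs.mean()+235,ys.mean()+160)),108)
ys,xs=np.nonzero(w[125:162,235:270]);ln=atz(ray(ci,(xs.mean()+235,ys.mean()+125)),10)
c=np.array([577.8,-206.9])
for n,p in(('knob',kn),('line',ln)): d=p[:2]-c;print(n,p.round(1),np.hypot(*d),np.degrees(np.arctan2(d[1],d[0])))
E
```

```text
line 252.48325358851673 143.4354066985646
knob 4 249.75 164.75
knob [ 635.6 -127.   108. ] 98.58163384080359 54.10819187505309
line [ 644.3 -120.7   10. ] 108.88306478328326 52.37949842846435
```

```bash
python3 - <<'E'
from h import *
import cv2,pickle
ci=pickle.load(open('i10.pkl','rb'));im=cv2.imread('pics/w10.png')
print(im[171,238:270,2]); b=im.astype(int)
k=((b[...,2]>190)&(b[...,1]<70)).astype(np.uint8)[155:190,235:272]
n,l,s,ce=cv2.connectedComponentsWithStats(k); i=1+np.argmax(s[1:,4]); print(s[i],ce[i]+[235,155])
c=np.array([577.8,-206.9]);p=atz(ray(ci,ce[i]+[235,155]),108);d=p[:2]-c;print(p,np.hypot(*d),np.degrees(np.arctan2(d[1],d[0])))
E
```

```text
[160 160 160 162 163 160 147 197 196 196 194 194 193 193 194 193 192 191
 192 190 190 190 191 175  72  83  84  83  86  87  87  88]
[ 10   9  16  15 143] [251.46153846 169.66433566]
[ 633.54812257 -133.06849534  108.        ] 92.51456237041633 52.94455779033889
```

```bash
python3 -c "
from rig import ctrl
print(ctrl.sense()['time_s'],ctrl.sense()['force']);print(ctrl.finish_job())"
```

```text
20.65 [0.28304086 0.11898459 0.53819624]
the job is handed in; nothing more can be done
None
```

I pushed the red winch's yellow peg along +x with closed fingers until the pawl snapped over. I then gripped the crank knob and eased the drum about 99° counter-clockwise, at about 12° per second. I let go with the knob over the white line, rose clear and handed the job in at 20.65 s.

**Pawl:** it was still off, against its stop, in the last scene and side views.

**Knob position:** at release the arm's reading put the knob at 52.5° in the world, the same as the line in my fit. In the last wrist picture the line measured 52.4° and the knob 52.9°. My first attempt to pick out the knob used a bad colour threshold (4 pixels) and gave 54.1°, so I discarded it.

**Forces and contact:** the force readings I took stayed below about 8 N. The robot touched nothing at hand-in, and I never went near the blue winch.

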